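# Load bushings into the laser welder's infeed lane

### The arm

A 7-joint arm with a two-finger parallel gripper is mounted at the origin on the work surface. World frame = base frame: x ahead of the robot, y to its left, z up, the work surface at z = 0. Lengths are in m, angles in rad, forces in N, time in s.
With the tool pointing down it reaches from about 0.4 to 0.875 m from the base axis. Payload 19.3 kg.
Tool frame: the origin (TCP) lies at the very end of the fingers, on their centre line; the grasp point (between the pads) lies bot.pinch_z behind it (bot.pinch_z is the distance from the TCP to the grasp point, in m); z points along the fingers, y is the line along which they close (so a half turn about z gives the same grasp; the last joint's range is limited). The gripper opens to 85 mm and grips with 20 to 120 N. Pads are 22 mm wide; open, the fingers measure 114 mm over their backs; the gripper's body (76 mm by 85 mm) begins 54 mm behind the grasp point. The pads swing forward as they close: fully open they stand 13 mm farther back than shut.
Start: joints at [-1.33, 0.521, -0.036, 1.599, 0.021, 1.021, -0.113], TCP at [0.191, 0.595, 0.198] pointing down, gripper open.
Joint ranges: [-2.91, 2.91], [-0.3, 2.13], [-1.5, 1.42], [0.17, 2.43], [-1.26, 4.41], [0.16, 1.93], [-2.52, 2.52]. Speed limits (rad/s): [1.89, 1.89, 2.39, 2.39, 3.01, 3.01, 3.01].

### API

Orientations are given as [roll, pitch, yaw] about the fixed x, y, z axes, in that order (R = Rz(yaw) Ry(pitch) Rx(roll)).
In Python, from workcell import bot, grab_frame, ticket gives the robot as it stands.
- The arm moves only by the tool arm_command, never from a script. Its argument "commands" is a list of rows, each a list of 3 entries, a list of its own where there are three numbers: the shift along the world's x, y, z in mm, then the turn about the world's z in rad, then the gripper command: -1 is fully open, 1 is shut, values between are in proportion. In form: [[[tx, ty, tz], roll, fingers], ...]. A call has 1 to 20 rows; each row shifts and turns the commanded pose from where the row before left it; what a row does not reach is not made up. A row lasts 1/10 s, in which the tool goes at most 50 mm and 8.59 degrees, less where a joint would pass 70% of its speed; a pose out of reach is approached as far as the arm can. A call with a gripper value outside its range is refused whole. The fingers move at their own pace and stop on an object; "newtons" is the grip in N (left out, the last holds). Time passes only in rows, so rows that do not move let the fingers close. It gives the time, the measured TCP pose, the force, the opening and the grip force at its end, in the units of the state.
- bot.observe(): the state, without advancing time (a new reading comes with each control period).
- grab_frame(name): name is "side" or "top"; returns a dict with "image" (400x640x3 uint8, red, green, blue), "vertical_fov" (degrees; the focal length in pixels is half the picture's height over the tangent of half this angle, whatever the lens; pixels are square), "cx", "cy" (the principal point, pixels), "R" (3x3) and "t" (3): a world point X has camera coordinates R X + t. Camera axes: x right, y down, z forward; pixel columns grow to the right and rows downward; lengths in m; the calibration is good to about 2 mm. A picture is of the moment at which its call begins. There is no depth.
- ticket.job_done(): hands the job in; it is judged then, once.
The state is a dict: "clock": time; "qpos": joint angles; "qd": joint speeds; "joint_efforts": joint torques, N m; "position": TCP position; "tool_rot": TCP orientation; "force": force on the tool from outside, world axes, zero at the start; "moment": the same for the moment, N m; "grip_width": finger opening in m; "finger_force": force on a finger pad.
Only numpy, scipy, OpenCV 4.12 (cv2) and the standard library are available. Lean on these libraries where they do the work, as an engineer would, in place of code of your own. Each camera call takes 0.05 s, during which the arm holds its last target. There are 200 camera calls.

### The job

Make the laser welding station safe by pressing its red stop button fully down, then slide every silver bushing along the table, upright and without lifting it, into the lane between the black guide rails, so that they stand in single file, closed up against one another and against the stop block at the lane's far end. Only when all of them are in, reset the stop by turning the red button's head clockwise as far as it goes and let it go. Leave the brass bushing and everything else where it is.

Things in the scene. Friction and masses are not known exactly. Their poses are not given: they have to be found in the camera images.
- estop_press (a joint): how far the red stop button is pushed down, m: 0 up, 0.008 fully down. A spring pushes back with about 3 N at the top and 8.5 N fully down, and lifts the button again when it is let go (the stop itself stays tripped electrically until it is reset by turning)
- estop_turn (a joint): turn of the red stop button's head about its vertical axis, rad: grows clockwise seen from above, from a hard stop at 0 to a hard stop at 1.3 (reset). Starts between 0 and 0.25. Slight friction (about 0.06 N m) keeps it where it is left
- estop_top (a point): middle of the top of the red stop button's head, on its turning axis, 92 mm above the table when up. The head is a red disc 52 mm across and 14 mm thick carrying a straight grip rib 50 mm long, 15 mm wide, 19 mm high; this point is on the rib's top face. x runs along the rib (to its white mark), y across it, z up; the frame turns with the head
- estop_box: fixed yellow box 86 x 86 mm and 45 mm high that carries the red stop button; origin at the centre of its underside. It changes places with the white power supply
- lane: infeed lane fixed to the table: two black guide rails 40 mm high, 12 mm thick, 60 mm apart inside, from an aluminium stop block 120 mm wide, 50 mm deep, 45 mm high. No floor of its own. Origin on the table at the middle of the stop's face; x along the lane's middle to its open mouth (about world +y), y across it (about towards the robot), z up. Rails run straight to x = 0.265
- lane_mouth (a point): middle of the lane's open mouth at table height, at x = 0.305 m from the stop, same axes as the lane. From x = 0.265 to here the rails flare, the inside widening from 60 to about 95 mm; outer edges 120 mm apart here, 84 mm apart along the straight rails
- supply: fixed white power supply box, 85 x 85 mm and 75 mm high; origin at the centre of its underside. It changes places with the stop button's box. Not used
- brass_bush: a brass-coloured bushing of the same size as the others, 50 mm across and 65 mm high, loose; not part of the job, to be left where it stands. Origin at the centre of its underside
- bush1: aluminium guide bushing, an upright silver cylinder 50 mm across and 65 mm high, with a dark band and a dark bore mark on top, 0.18 to 0.35 kg, loose. Origin at the centre of its underside, z up its axis. Three to five of the five are present
- bush2: aluminium guide bushing, an upright silver cylinder 50 mm across and 65 mm high, with a dark band and a dark bore mark on top, 0.18 to 0.35 kg, loose. Origin at the centre of its underside, z up its axis. Three to five of the five are present
- bush3: aluminium guide bushing, an upright silver cylinder 50 mm across and 65 mm high, with a dark band and a dark bore mark on top, 0.18 to 0.35 kg, loose. Origin at the centre of its underside, z up its axis. Three to five of the five are present
- bush4: aluminium guide bushing, an upright silver cylinder 50 mm across and 65 mm high, with a dark band and a dark bore mark on top, 0.18 to 0.35 kg, loose. Origin at the centre of its underside, z up its axis. Three to five of the five are present
- bush5: aluminium guide bushing, an upright silver cylinder 50 mm across and 65 mm high, with a dark band and a dark bore mark on top, 0.18 to 0.35 kg, loose. Origin at the centre of its underside, z up its axis. Three to five of the five are present
- jar: small jar, 60 mm across and 80 mm high; loose, not part of the job, to be left where it is
- screwdriver: screwdriver lying beside the stop end of the lane; loose, not part of the job, to be left where it is
- caliper: steel caliper 180 mm long, lying beyond the lane; loose, not part of the job, to be left where it is
- tray: open blue tray 120 x 140 x 45 mm; loose, not part of the job, to be left where it is
- vblock: dark steel block 70 x 90 x 50 mm; loose, not part of the job, to be left where it is
- marker: blue and white marker, about 135 mm long, lying beyond the lane; loose, not part of the job, to be left where it is
Mind the look-alikes: they are no part of the job. What is shaped like the bush1 but blue or purple is not meant.

How it is judged:
On the way, in this order (a step that is already met when the one before it is completed fails the run):
1. the red stop button is pressed fully down, before it is turned (value of joint estop_press above 0.0065 m and value of joint estop_turn below 0.5 rad), for 0.1 s.
2. every bushing present stands in the lane, closed up against the stop, before the button is turned (y of bush1 in the frame of lane between -0.012 and 0.012 m and x of bush1 in the frame of lane between 0.01 and 0.24 m and angle between each of bush1, bush2, bush3, bush4, bush5's own z axis and vertical below 0.12 rad and height (world z) of each of bush1, bush2, bush3, bush4, bush5 below 0.006 m and y of bush2 in the frame of lane between -0.012 and 0.012 m and x of bush2 in the frame of lane between 0.01 and 0.24 m and y of bush3 in the frame of lane between -0.012 and 0.012 m and x of bush3 in the frame of lane between 0.01 and 0.24 m and y of bush4 in the frame of lane between -0.012 and 0.012 m and x of bush4 in the frame of lane between 0.01 and 0.24 m and y of bush5 in the frame of lane between -0.012 and 0.012 m and x of bush5 in the frame of lane between 0.01 and 0.24 m and (x of bush1 in the frame of lane between 0.017 and 0.04 m or x of bush2 in the frame of lane between 0.017 and 0.04 m or x of bush3 in the frame of lane between 0.017 and 0.04 m or x of bush4 in the frame of lane between 0.017 and 0.04 m or x of bush5 in the frame of lane between 0.017 and 0.04 m) and (x of bush1 in the frame of lane between 0.067 and 0.09 m or x of bush2 in the frame of lane between 0.067 and 0.09 m or x of bush3 in the frame of lane between 0.067 and 0.09 m or x of bush4 in the frame of lane between 0.067 and 0.09 m or x of bush5 in the frame of lane between 0.067 and 0.09 m) and (x of bush1 in the frame of lane between 0.117 and 0.14 m or x of bush2 in the frame of lane between 0.117 and 0.14 m or x of bush3 in the frame of lane between 0.117 and 0.14 m or x of bush4 in the frame of lane between 0.117 and 0.14 m or x of bush5 in the frame of lane between 0.117 and 0.14 m) and ((x of bush1 in the frame of lane between 0.167 and 0.19 m or x of bush2 in the frame of lane between 0.167 and 0.19 m or x of bush3 in the frame of lane between 0.167 and 0.19 m or x of bush4 in the frame of lane between 0.167 and 0.19 m or x of bush5 in the frame of lane between 0.167 and 0.19 m) or x of each of bush1, bush2, bush3, bush4, bush5 in the frame of lane below 0.16 m) and (x of each of bush1, bush2, bush3, bush4, bush5 in the frame of lane below 0.19 m or (x of bush1 in the frame of lane between 0.217 and 0.24 m or x of bush2 in the frame of lane between 0.217 and 0.24 m or x of bush3 in the frame of lane between 0.217 and 0.24 m or x of bush4 in the frame of lane between 0.217 and 0.24 m or x of bush5 in the frame of lane between 0.217 and 0.24 m)) and value of joint estop_turn below 0.6 rad), for 0.2 s.
3. the button's head is turned clockwise to its end (value of joint estop_turn above 1.1 rad), for 0.2 s.
At the end, for the whole second after the job is handed in: Every bushing present stands upright on the table between the rails (within 12 mm of the lane's middle), in single file, closed up: the gaps to the stop and between them add up to less than 15 mm. They are at rest, the button's head is turned to at least 1.1 rad and is up again (y of bush1 in the frame of lane between -0.012 and 0.012 m and x of bush1 in the frame of lane between 0.01 and 0.24 m and angle between each of bush1, bush2, bush3, bush4, bush5's own z axis and vertical below 0.12 rad and height (world z) of each of bush1, bush2, bush3, bush4, bush5 below 0.006 m and y of bush2 in the frame of lane between -0.012 and 0.012 m and x of bush2 in the frame of lane between 0.01 and 0.24 m and y of bush3 in the frame of lane between -0.012 and 0.012 m and x of bush3 in the frame of lane between 0.01 and 0.24 m and y of bush4 in the frame of lane between -0.012 and 0.012 m and x of bush4 in the frame of lane between 0.01 and 0.24 m and y of bush5 in the frame of lane between -0.012 and 0.012 m and x of bush5 in the frame of lane between 0.01 and 0.24 m and (x of bush1 in the frame of lane between 0.017 and 0.04 m or x of bush2 in the frame of lane between 0.017 and 0.04 m or x of bush3 in the frame of lane between 0.017 and 0.04 m or x of bush4 in the frame of lane between 0.017 and 0.04 m or x of bush5 in the frame of lane between 0.017 and 0.04 m) and (x of bush1 in the frame of lane between 0.067 and 0.09 m or x of bush2 in the frame of lane between 0.067 and 0.09 m or x of bush3 in the frame of lane between 0.067 and 0.09 m or x of bush4 in the frame of lane between 0.067 and 0.09 m or x of bush5 in the frame of lane between 0.067 and 0.09 m) and (x of bush1 in the frame of lane between 0.117 and 0.14 m or x of bush2 in the frame of lane between 0.117 and 0.14 m or x of bush3 in the frame of lane between 0.117 and 0.14 m or x of bush4 in the frame of lane between 0.117 and 0.14 m or x of bush5 in the frame of lane between 0.117 and 0.14 m) and ((x of bush1 in the frame of lane between 0.167 and 0.19 m or x of bush2 in the frame of lane between 0.167 and 0.19 m or x of bush3 in the frame of lane between 0.167 and 0.19 m or x of bush4 in the frame of lane between 0.167 and 0.19 m or x of bush5 in the frame of lane between 0.167 and 0.19 m) or x of each of bush1, bush2, bush3, bush4, bush5 in the frame of lane below 0.16 m) and (x of each of bush1, bush2, bush3, bush4, bush5 in the frame of lane below 0.19 m or (x of bush1 in the frame of lane between 0.217 and 0.24 m or x of bush2 in the frame of lane between 0.217 and 0.24 m or x of bush3 in the frame of lane between 0.217 and 0.24 m or x of bush4 in the frame of lane between 0.217 and 0.24 m or x of bush5 in the frame of lane between 0.217 and 0.24 m)) and linear speed of each of bush1, bush2, bush3, bush4, bush5 below 0.02 m/s and value of joint estop_turn above 1.1 rad and value of joint estop_press below 0.003 m); the robot touches nothing.
It fails at once if a bushing is lifted more than 30 mm off the table (height (world z) of any of bush1, bush2, bush3, bush4, bush5 above 0.03 m).
It fails at once if the brass bushing or another bystander is moved more than 40 mm (distance of any of brass_bush, jar, screwdriver, caliper, tray, vblock, marker from where it was at the start of the episode above 0.04 m).
Of bush1, bush2, bush3, bush4, bush5 only 3 to 5 are there at a start; the rules pass over those that are not, and their reading is None.
At some moment in a run one of bush1, bush2, bush3, bush4, bush5 may be knocked a few centimetres aside while the robot is not near it.
Once in a run the grip may slacken for a moment while it holds something.
It also fails if it takes over 210 s, if anything falls off the work surface, if the arm or the gripper's body presses on something with over 40 N, if the wrist force passes 120 N, or if a joint passes its speed limit or range.

## Working session

There is one attempt and no reset: what is moved stays moved. The work goes in short steps, Python scripts to look and compute and a tool call to move; the robot and the scene stay as the last step left them, time stands still between calls to the robot, and variables do not carry over. Pictures are saved under pics/ and viewed, at most 14 in all, crops included, and the job is handed in when it is done.

Besides the shell and the picture viewer there is one more tool, called after "Request:" in YAML: its name, and indented under it one key for each argument. arm_command: Moves the arm, as the interface text tells. Its arguments: {"type":"object","properties":{"commands":{"type":"array"},"newtons":{"type":"number"}},"required":["commands"]}

```bash
mkdir -p pics
cat > h.py <<'E'
import numpy as np, cv2
from workcell import bot, grab_frame, ticket
def look(name,fn=None):
    f=grab_frame(name)
    if fn: cv2.imwrite('pics/'+fn,f['image'][:,:,::-1])
    return f
def K(f):
    fl=f['image'].shape[0]/2/np.tan(np.radians(f['vertical_fov']/2)); return fl
def unproj(f,u,v,z):
    R=np.array(f['R']);t=np.array(f['t']);fl=K(f)
    d=R.T@np.array([(u-f['cx'])/fl,(v-f['cy'])/fl,1]);c=-R.T@t
    return c+d*(z-c[2])/d[2]
def proj(f,X):
    p=np.array(f['R'])@np.array(X)+np.array(f['t']);return K(f)*p[0]/p[2]+f['cx'],K(f)*p[1]/p[2]+f['cy']
E
python3 - <<'E'
from h import *
for n in('top','side'):
    f=look(n,n+'1.png');R=np.array(f['R']);print(n,f['vertical_fov'],f['cx'],f['cy'],-R.T@np.array(f['t']),R.round(3).tolist())
print(bot.observe(),bot.pinch_z)
E
```

```text
top 43.08148381728865 324.41494376196476 203.44739653861765 [0.28208019 0.01659778 1.50672128] [[0.026, -1.0, 0.001], [-0.988, -0.026, -0.149], [0.149, 0.003, -0.989]]
side 57.247728953075445 320.7657595340331 196.2734840959506 [ 0.12404338 -1.09912835  0.82634061] [[0.95, -0.313, 0.005], [-0.164, -0.511, -0.844], [0.267, 0.801, -0.537]]
{'clock': 0.1, 'qpos': array([-1.33019446,  0.52197818, -0.03632586,  1.59993183,  0.02118588,
        1.02108443, -0.11278555]), 'qd': array([-8.28021702e-04, -2.44449579e-03, -3.52442375e-05, -2.45572053e-03,
        4.76885166e-04, -4.10238410e-04, -4.08148862e-04]), 'joint_efforts': array([ 6.67640721e-03, -9.28462386e+01,  1.98545672e+00, -3.70527792e+01,
        1.82604318e-02,  5.45078612e-03,  5.64522679e-06]), 'position': array([0.19106974, 0.5947364 , 0.19777536]), 'tool_rot': array([-3.14057692e+00,  5.88093316e-05,  2.83078520e+00]), 'force': array([-0.63616456, -0.69316809,  0.02292405]), 'moment': array([-0.0117205 , -0.00863644,  0.00919187]), 'finger_force': 0.0, 'grip_width': 0.08558318353506351} 0.0187
```

View pics/top1.png

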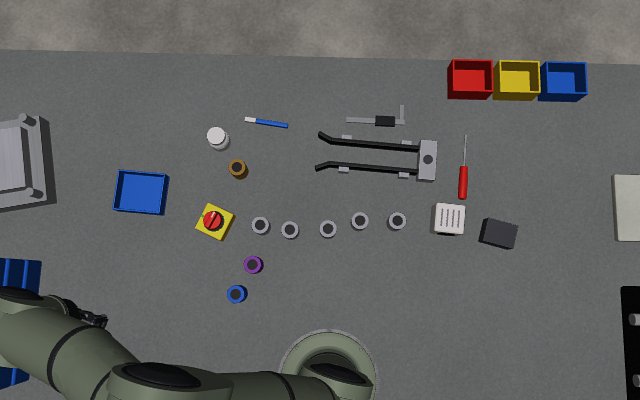

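View pics/side1.png

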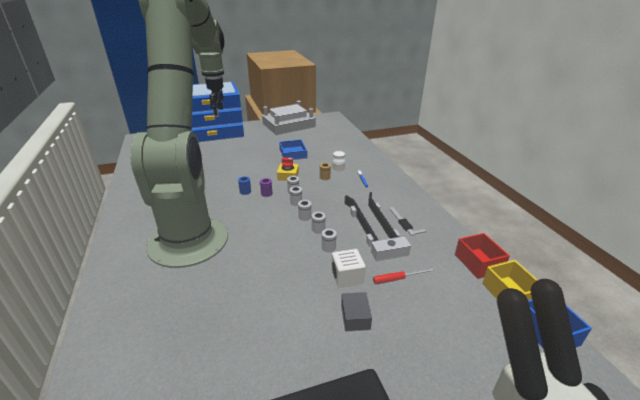

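The top view shows five silver bushings at about (260,226), (290,230), (328,229), (360,221) and (397,221). Brass is at (237,169), the stop button at (213,221), and the lane runs from the stop face at (418,160) to its mouth at (318,151). The side view agrees.

Run:
```python
from h import *
f=look('top');im=f['image']
def w(u,v,z):return unproj(f,u,v,z)[:2].round(4)
for p in[(260,226),(290,230),(328,229),(360,221),(397,221),(237,169),(253,265)]:
    u,v=p;cr=im[v-14:v+15,u-14:u+15].astype(int);g=cr.sum(2)
    big=cv2.resize(cr.astype('uint8'),None,fx=6,fy=6,interpolation=cv2.INTER_CUBIC)
    c=cv2.HoughCircles(cv2.cvtColor(big,cv2.COLOR_RGB2GRAY),cv2.HOUGH_GRADIENT,1,300,param1=120,param2=12,minRadius=48,maxRadius=66)
    if c is not None:
        x,y,r=c[0][0];uu,vv=u-14+(x+.5)/6-.5,v-14+(y+.5)/6-.5
        print(p,round(uu,1),round(vv,1),r/6,w(uu,vv,.065))
a=im.astype(int)
red=((a[:,:,0]>120)&(a[:,:,1]<70)&(a[:,:,2]<70));red[:,:190]=0;red[:,240:]=0
y,x=np.nonzero(red);print('red',x.mean(),y.mean(),w(x.mean(),y.mean(),.08))
yel=((a[:,:,0]>150)&(a[:,:,1]>120)&(a[:,:,2]<90));yel[:,:180]=0;yel[:,250:]=0
y,x=np.nonzero(yel|red);r=cv2.minAreaRect(np.c_[x,y].astype(np.float32));print('box',r,w(*r[0],.045))
for n,(u0,v0,u1,v1) in {'est':(190,198,240,245),'lane':(310,120,445,190)}.items():
    s=12 if n=='est' else 5.8
    cv2.imwrite(f'pics/{n}.png',cv2.resize(im[v0:v1,u0:u1,::-1],None,fx=s,fy=s,interpolation=cv2.INTER_CUBIC))
```

```text
(260, 226) 259.7 224.3 8.5 [0.4342 0.2045]
(290, 230) 289.2 229.3 8.55 [0.4221 0.1197]
(328, 229) 327.5 228.3 8.533334 [0.4278 0.0103]
(360, 221) 358.8 219.7 9.233334 [ 0.4551 -0.0788]
(397, 221) 396.8 220.2 8.349999 [ 0.4565 -0.1876]
(237, 169) 236.3 166.2 8.583333 [0.6024 0.28  ]
(253, 265) 255.0 264.7 8.383333 [0.3194 0.2125]
red 211.29353233830847 220.09452736318408 [0.4411 0.3401]
box ((213.5000457763672, 221.00001525878906), (28.621667861938477, 29.068883895874023), 26.56505012512207) [0.4425 0.3415]
```

View pics/est.png

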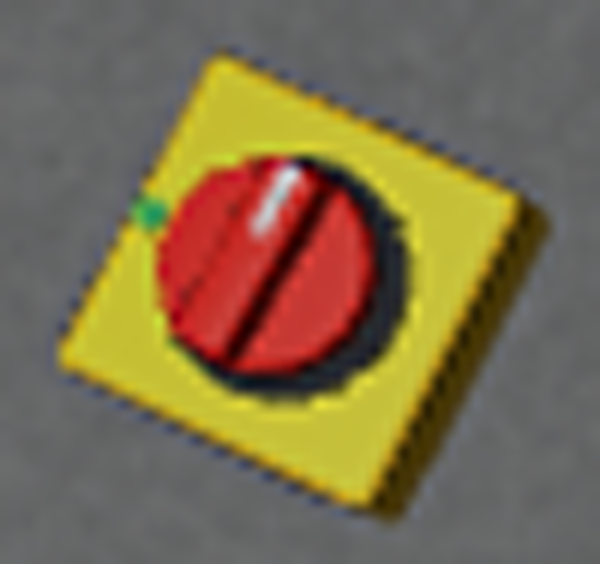

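View pics/lane.png

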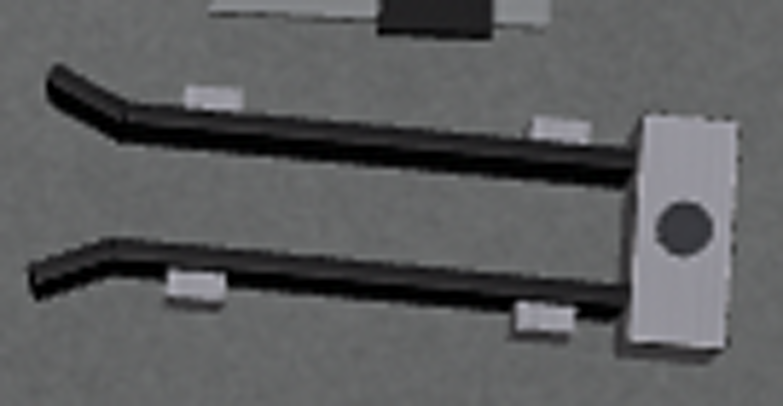

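The crops show the rib running from its white mark at (290,170) down-left at about -28° world yaw, so it is close to zero turn. The box centre is near (213.9,220.6). The lane's stop front edge is at crop (645,117)-(632,338), and the rail top edges give the lane direction.

Run:
```python
from h import *
f=look('top');im=f['image']
w=lambda u,v,z,o=(310,120),s=5.8:unproj(f,o[0]+u/s-.4,o[1]+v/s-.4,z)[:2].round(4)
for n,p in dict(sf=(645,117),sn=(632,338),bf=(740,120),bn=(725,348)).items():print(n,w(*p,.045))
for n,p in dict(urf0=(130,103),urf1=(635,148),lr0=(120,240),lr1=(630,287)).items():print(n,w(*p,.04))
print('hole',w(685,228,.045))
e=lambda u,v,z:w(u,v,z,(190,198),12)
print('box',[e(*p,.045) for p in[(220,50),(525,195),(370,505),(62,360)]],'disc',e(268,262,.073))
# rib edge / mark direction
print('mark',e(292,165,.092),e(258,235,.092),'redge',e(335,190,.073),e(235,360,.073))
```

```text
sf [ 0.7015 -0.2605]
sn [ 0.5858 -0.2537]
bf [ 0.7012 -0.3093]
bn [ 0.5818 -0.3008]
urf0 [0.7033 0.0036]
urf1 [ 0.6864 -0.2563]
lr0 [0.631 0.007]
lr1 [ 0.6133 -0.2536]
hole [ 0.6437 -0.2808]
box [array([0.4985, 0.361 ]), array([0.4649, 0.285 ]), array([0.3889, 0.3183]), array([0.4219, 0.3945])] disc [0.4438 0.34  ]
mark [0.4647 0.3314] [0.448  0.3384] redge [0.4614 0.3251] [0.4203 0.3464]
```

Request:
arm_command:
  commands:
    - [[25, -25, -3], 0, 1]
    - [[25, -25, -3], 0, 1]
    - [[25, -25, -3], 0, 1]
    - [[25, -25, -3], 0, 1]
    - [[25, -25, -3], 0, 1]
    - [[25, -25, -3], 0, 1]
    - [[25, -25, -3], 0, 1]
    - [[25, -25, -3], 0, 1]
    - [[25, -25, -3], 0, 1]
    - [[28, -30, -3], 0, 1]
    - [[0, 0, -20], 0, 1]
    - [[0, 0, -20], 0, 1]
    - [[0, 0, -20], 0, 1]
    - [[0, 0, 0], 0, 1]
    - [[0, 0, 0], 0, 1]
  newtons: 40

```text
clock: 1.7
position: [0.4442, 0.3401, 0.1086]
tool_rot: [-3.141, -0.0, 2.831]
force: [-0.1, -0.3, -0.2]
grip_width: -0.0001
finger_force: 0.0
```

Request:
arm_command:
  commands:
    - [[0, 0, -8], 0, 1]
    - [[0, 0, -6], 0, 1]
    - [[0, 0, -4], 0, 1]
    - [[0, 0, -4], 0, 1]
    - [[0, 0, -3], 0, 1]
    - [[0, 0, 0], 0, 1]

```text
clock: 2.3
position: [0.444, 0.3399, 0.0829]
tool_rot: [-3.141, -0.0, 2.831]
force: [-1.1, 0.2, -0.1]
grip_width: -0.0002
finger_force: 0.0
```

Run:
```python
from h import *
print(bot.observe()['force'],bot.observe()['position'])
f=look('side');im=f['image'];u,v=map(int,proj(f,[.444,.34,.1]));print(u,v)
a=im[v-45:v+35,u-50:u+50,::-1]
g=look('top');im=g['image'];u,v=map(int,proj(g,[.444,.34,.1]))
b=im[v-40:v+40,u-50:u+50,::-1]
cv2.imwrite('pics/p1.png',cv2.resize(np.vstack([a,b]),None,fx=3.7,fy=3.7,interpolation=cv2.INTER_CUBIC))
```

```text
[-1.13137369  0.15646212 -0.13693477] [0.44401282 0.33990141 0.08291742]
286 156
```

View pics/p1.png

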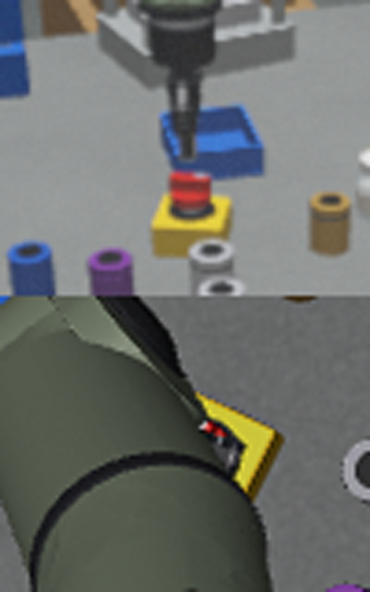

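The side crop shows the fingertips about 10 mm above the red rib (tip at crop row 160, rib top at 175), which matches zero force. I'll go on down in small steps and watch the force.

Request:
arm_command:
  commands:
    - [[0, 0, -4], 0, 1]
    - [[0, 0, -3], 0, 1]
    - [[0, 0, 0], 0, 1]

```text
clock: 2.7
position: [0.444, 0.3399, 0.0758]
tool_rot: [-3.141, -0.0, 2.831]
force: [-0.7, 0.5, 0.8]
grip_width: -0.0001
finger_force: 0.0
```

Request:
arm_command:
  commands:
    - [[0, 0, -3], 0, 1]
    - [[0, 0, -2], 0, 1]
    - [[0, 0, 0], 0, 1]

```text
clock: 3.0
position: [0.444, 0.3399, 0.071]
tool_rot: [-3.141, -0.0, 2.831]
force: [1.3, -0.6, -0.6]
grip_width: -0.0002
finger_force: 0.0
```

Run:
```python
from h import *
f=look('side');im=f['image'].copy();u,v=map(int,proj(f,[.444,.34,.1]))
p=bot.observe()['position'];print(proj(f,p),proj(f,[.444,.34,.092]),proj(f,p+[0,0,.05]),u,v)
a=im[v-30:v+30,u-30:u+30,::-1]
cv2.imwrite('pics/p2.png',cv2.resize(a,None,fx=10,fy=10,interpolation=cv2.INTER_NEAREST))
```

```text
(np.float64(287.27965279600113), np.float64(162.62429034492703)) (np.float64(287.0502811318456), np.float64(158.44082081681637)) (np.float64(286.77809501724846), np.float64(152.49798227492875)) 286 156
```

View pics/p2.png

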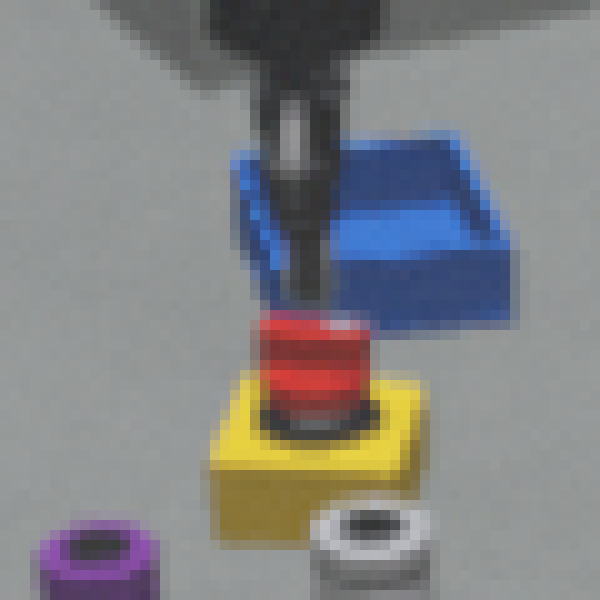

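The tip is now at the rib top (crop row 310, image row 157), so the real fingertips are about 20 mm above the reported TCP. I'll keep pressing until the force shows it.

Request:
arm_command:
  commands:
    - [[0, 0, -3], 0, 1]
    - [[0, 0, 0], 0, 1]

```text
clock: 3.25
position: [0.444, 0.34, 0.068]
tool_rot: [-3.141, -0.0, 2.831]
force: [-0.1, -0.2, -0.8]
grip_width: -0.0001
finger_force: 0.0
```

Request:
arm_command:
  commands:
    - [[0, 0, -2], 0, 1]
    - [[0, 0, -2], 0, 1]
    - [[0, 0, 0], 0, 1]

```text
clock: 3.55
position: [0.444, 0.34, 0.064]
tool_rot: [-3.141, -0.0, 2.831]
force: [-0.2, 0.3, 0.3]
grip_width: -0.0001
finger_force: 0.0
```

Run:
```python
from h import *
f=look('side');a0=cv2.imread('pics/side1.png')[:,:,::-1].astype(int);a1=f['image'].astype(int)
print(bot.observe()['force'],bot.observe()['moment'],bot.observe()['joint_efforts'].round(2))
for a in(a0,a1):
    c=a[140:185,265:310];m=(c[:,:,0]>110)&(c[:,:,1]<80)&(c[:,:,2]<90);y,x=np.nonzero(m);print(y.min()+140,y.max()+140,x.min()+265,x.max()+265,m.sum(),m.sum(1)[m.sum(1)>0])
b=np.hstack([a0[125:190,255:320],a1[125:190,255:320]])[:,:,::-1].astype('uint8')
cv2.imwrite('pics/p3.png',cv2.resize(b,None,fx=6,fy=6,interpolation=cv2.INTER_NEAREST))
```

```text
[ 0.35706572  0.45633679 -0.06757217] [-0.00656559  0.0050532  -0.00869718] [-1.000e-02 -8.905e+01  3.350e+00 -2.643e+01  1.000e-02 -6.000e-02
 -0.000e+00]
158 167 282 292 83 [ 5  9 11 11 10 10  9  9  7  2]
157 167 282 292 81 [ 1  2  8 11 11 10 10  9  9  7  3]
```

View pics/p3.png

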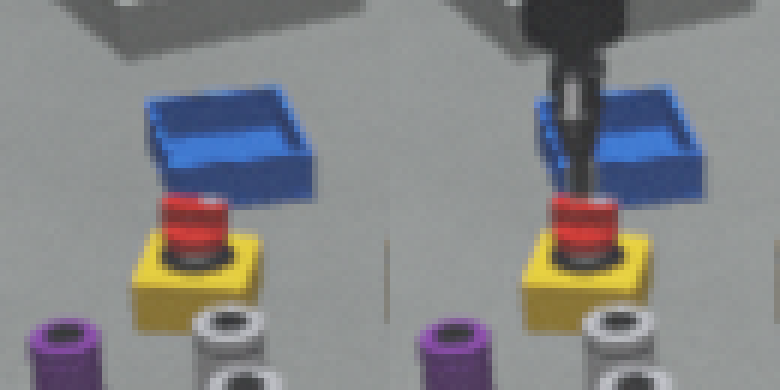

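The button hasn't moved. The fingers pass behind the head in the side view, so the tool isn't where it is reported horizontally. I'll lift it and triangulate the fingertip.

Request:
arm_command:
  commands:
    - [[0, 0, 20], 0, 1]
    - [[0, 0, 30], 0, 1]
    - [[0, 0, 40], 0, 1]
    - [[0, 0, 0], 0, 1]

```text
clock: 4.0
position: [0.446, 0.3415, 0.1589]
tool_rot: [3.136, 0.003, 2.83]
force: [0.2, 1.3, -0.3]
grip_width: 0.0001
finger_force: 0.0
```

Run:
```python
from h import *
f=look('side');p=bot.observe()['position'];print(p,proj(f,p))
g=look('top');print(unproj(f,286.5,154.2,.083),proj(g,p),proj(g,[.191,.595,.198]),proj(f,[.191,.595,.198]))
a=f['image'][90:180,240:340];b=g['image'][170:260,160:260]
cv2.imwrite('pics/p4.png',cv2.resize(np.hstack([a,b])[:,:,::-1],None,fx=4,fy=4,interpolation=cv2.INTER_CUBIC))
```

```text
[0.44519444 0.34088315 0.15663731] (np.float64(286.6080151920626), np.float64(144.98738535284394))
[0.45589666 0.40069223 0.083     ] (np.float64(204.80736505976017), np.float64(215.23880579150767)) (np.float64(94.5389424893757), np.float64(310.1952001488604)) (np.float64(220.18537179299707), np.float64(122.03921876186459))
```

View pics/p4.png

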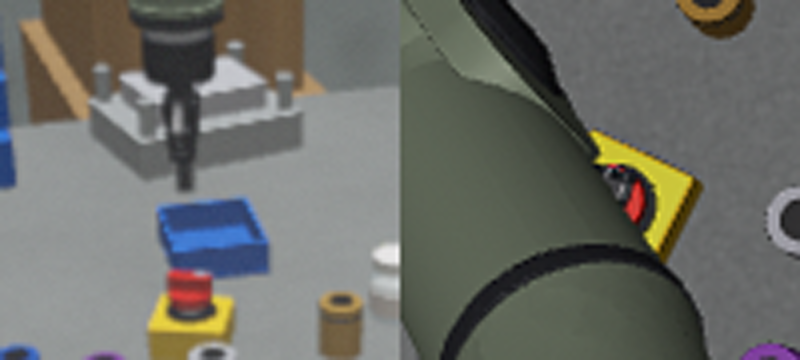

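Request:
arm_command:
  commands:
    - [[16, -24, 0], 0, 1]
    - [[16, -24, 0], 0, 1]
    - [[16, -24, 0], 0, 1]
    - [[16, -24, 0], 0, 1]
    - [[16, -24, 0], 0, 1]
    - [[16, -24, 0], 0, 1]
    - [[16, -24, 0], 0, 1]
    - [[16, -24, 0], 0, 1]
    - [[16, -24, 0], 0, 1]
    - [[16, -24, 0], 0, 1]
    - [[0, 0, 0], 0, 1]
    - [[0, 0, 0], 0, 1]

```text
clock: 5.3
position: [0.6036, 0.0997, 0.1531]
tool_rot: [-3.141, -0.002, 2.83]
force: [-0.3, 0.6, 0.0]
grip_width: -0.0002
finger_force: 0.0
```

Run:
```python
from h import *
f=look('side');o=bot.observe();p=o['position'];print(p,o['qpos'].round(3),proj(f,p))
g=look('top');print(proj(g,p))
u,v=map(int,proj(f,p));print(u,v);a=f['image'][v-60:v+30,u-50:u+50]
u,v=map(int,proj(g,p));print(u,v);b=g['image'][v-40:v+50,u-50:u+50]
cv2.imwrite('pics/p5.png',cv2.resize(np.hstack([a,b])[:,:,::-1],None,fx=4,fy=4,interpolation=cv2.INTER_CUBIC))
```

```text
[0.60341481 0.1005941  0.1534013 ] [-0.3    0.551  0.055  1.682 -0.037  0.911  1.031] (np.float64(340.11531598798393), np.float64(164.9079132480945))
(np.float64(296.3560161194531), np.float64(160.31688202251053))
340 164
296 160
```

View pics/p5.png

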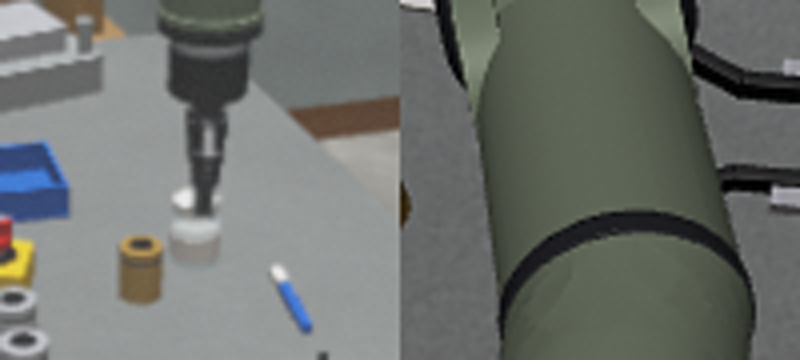

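The tip is at side pixel (340.7,157) against a predicted (340.1,164.9). The columns match, and as in the earlier pictures the fingertips are about 34 mm higher than reported, so contact should come near a reported z of 0.058. Going back to press.

Request:
arm_command:
  commands:
    - [[-16, 24, 0], 0, 1]
    - [[-16, 24, 0], 0, 1]
    - [[-16, 24, 0], 0, 1]
    - [[-16, 24, 0], 0, 1]
    - [[-16, 24, 0], 0, 1]
    - [[-16, 24, 0], 0, 1]
    - [[-16, 24, 0], 0, 1]
    - [[-16, 24, 0], 0, 1]
    - [[-16, 24, 0], 0, 1]
    - [[-16, 24, 0], 0, 1]
    - [[0, 0, -30], 0, 1]
    - [[0, 0, -30], 0, 1]
    - [[0, 0, -20], 0, 1]
    - [[0, 0, -10], 0, 1]
    - [[0, 0, -4], 0, 1]
    - [[0, 0, 0], 0, 1]

```text
clock: 7.0
position: [0.444, 0.3404, 0.0605]
tool_rot: [3.142, -0.0, 2.831]
force: [-0.5, -0.8, 0.6]
grip_width: 0.0003
finger_force: 0.0
```

Request:
arm_command:
  commands:
    - [[0, 0, -3], 0, 1]
    - [[0, 0, -1], 0, 1]
    - [[0, 0, 0], 0, 1]

```text
clock: 7.3
position: [0.4446, 0.3405, 0.0569]
tool_rot: [3.14, 0.001, 2.831]
force: [0.4, 1.1, 4.1]
grip_width: -0.0001
finger_force: 1.8
```

Request:
arm_command:
  commands:
    - [[0, 0, -3], 0, 1]
    - [[0, 0, -3], 0, 1]
    - [[0, 0, -2], 0, 1]
    - [[0, 0, -1], 0, 1]
    - [[0, 0, 0], 0, 1]
    - [[0, 0, 0], 0, 1]

```text
clock: 7.9
position: [0.4454, 0.3411, 0.0502]
tool_rot: [3.138, 0.002, 2.83]
force: [-10.0, -6.5, 55.6]
grip_width: -0.0002
finger_force: 27.7
```

Fully pressed: 55 N at the hard stop, and it confirms the 34 mm height offset. Next is the bushing nearest the button.

Request:
arm_command:
  commands:
    - [[0, 0, 25], 0, 1]
    - [[0, 0, 35], 0, -1]
    - [[-1, -15, 0], -0.147, -1]
    - [[-1, -15, 0], -0.147, -1]
    - [[-1, -15, 0], -0.147, -1]
    - [[-1, -15, 0], -0.147, -1]
    - [[-1, -15, 0], -0.147, -1]
    - [[-1, -15, 0], -0.147, -1]
    - [[-1, -15, 0], -0.147, -1]
    - [[-1, -15, 0], -0.147, -1]
    - [[-1, -15, 0], -0.147, -1]
    - [[0, 0, 0], 0, -1]
    - [[0, 0, 0], 0, -1]

```text
clock: 9.2
position: [0.4351, 0.2054, 0.1073]
tool_rot: [-3.142, -0.0, 1.511]
force: [0.1, -0.5, 0.5]
grip_width: 0.0855
finger_force: 0.0
```

```bash
cat >> h.py <<'E'
def bushes(f):
    """silver ring tops found by Hough in the x-range of the row/lane; world xy at z=.065"""
    im=f['image'];s=5
    out=[]
    u0,v0,u1,v1=180,120,440,260
    g=cv2.resize(cv2.cvtColor(im[v0:v1,u0:u1],cv2.COLOR_RGB2GRAY),None,fx=s,fy=s,interpolation=cv2.INTER_CUBIC)
    c=cv2.HoughCircles(g,cv2.HOUGH_GRADIENT,1,60,param1=120,param2=16,minRadius=39,maxRadius=50)
    for x,y,r in ([] if c is None else c[0]):
        u,v=u0+(x+.5)/s-.5,v0+(y+.5)/s-.5
        if im[int(v)-8:int(v)+9,int(u)-8:int(u)+9].max(2).max()>150: out.append(unproj(f,u,v,.065)[:2].round(3).tolist())
    return sorted(out,key=lambda p:-p[1])
E
python3 - <<'E'
from h import *
o=bot.observe();print(o['position'],o['tool_rot'],o['qpos'].round(2),o['grip_width']);f=look('top','t2.png');print(bushes(f))
E
```

```text
[0.43513034 0.20542711 0.10729177] [-3.14158121e+00 -3.06003344e-05  1.51126674e+00] [-0.85  0.46  0.38  2.07 -0.27  0.66 -0.35] 0.08547253627287857
[[0.693, 0.346], [0.604, 0.283], [0.422, 0.12], [0.429, 0.01], [0.454, -0.081], [0.457, -0.187]]
```

Request:
arm_command:
  commands:
    - [[0, 0, -30], 0, -1]
    - [[0, 0, -30], 0, -1]
    - [[0, 0, -25], 0, -1]
    - [[0, 0, -17], 0, -1]
    - [[0, 0, 0], 0, 0.4]
    - [[0, 0, 0], 0, 0.4]
    - [[0, 0, 0], 0, 0.4]
    - [[0, 0, 0], 0, 0.4]
    - [[0, 0, 0], 0, 0.4]
  newtons: 25

```text
clock: 10.15
position: [0.4356, 0.2055, 0.0061]
tool_rot: [3.14, -0.001, 1.508]
force: [-0.9, 0.3, 9.8]
grip_width: 0.0493
finger_force: 26.9
```

Request:
arm_command:
  commands:
    - [[10, -4, 1], 0, 0.4]
    - [[19, -7, 0], 0, 0.4]
    - [[19, -7, 0], 0, 0.4]
    - [[19, -7, 0], 0, 0.4]
    - [[19, -7, 0], 0, 0.4]
    - [[19, -7, 0], 0, 0.4]
    - [[19, -7, 0], 0, 0.4]
    - [[19, -7, 0], 0, 0.4]
    - [[19, -7, 0], 0, 0.4]
    - [[19, -7, 0], 0, 0.4]
    - [[19, -7, 0], 0, 0.4]
    - [[19, -7, 0], 0, 0.4]
    - [[14, -4, 0], 0, 0.4]
    - [[0, 0, 0], 0, 0.4]

```text
clock: 11.55
position: [0.6699, 0.1185, 0.0065]
tool_rot: [3.14, 0.001, 1.507]
force: [-0.9, -0.3, -2.6]
grip_width: 0.0493
finger_force: 26.5
```

Run:
```python
from h import *
f=look('side');u,v=map(int,proj(f,[.667,.12,.05]));a=f['image'][v-50:v+50,u-60:u+60]
g=look('top');print(bushes(g));b=g['image'][110:210,270:390]
cv2.imwrite('pics/p6.png',cv2.resize(np.hstack([a,b])[:,:,::-1],None,fx=3.3,fy=3.3,interpolation=cv2.INTER_CUBIC))
```

```text
[[0.695, 0.346], [0.429, 0.01], [0.453, -0.081], [0.455, -0.189]]
```

View pics/p6.png

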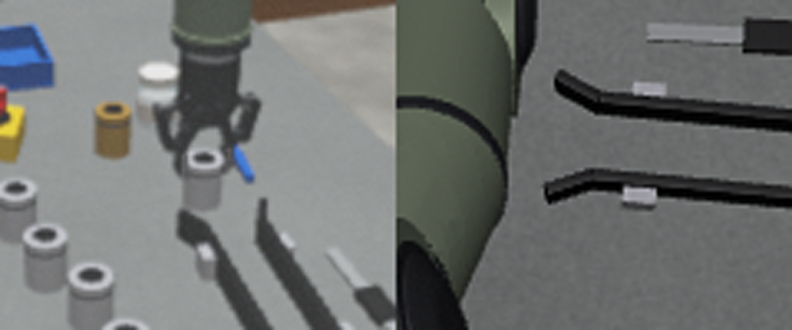

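The side view shows the bushing gripped at its top, upright and lined up before the lane mouth. Now into the lane.

Request:
arm_command:
  commands:
    - [[-2, -18, 0], 0, 0.4]
    - [[-1, -18, 0], 0, 0.4]
    - [[-1, -18, 0], 0, 0.4]
    - [[-1, -18, 0], 0, 0.4]
    - [[-1, -18, 0], 0, 0.4]
    - [[-2, -18, 0], 0, 0.4]
    - [[-1, -18, 0], 0, 0.4]
    - [[-1, -18, 0], 0, 0.4]
    - [[-1, -18, 0], 0, 0.4]
    - [[-1, -18, 0], 0, 0.4]

```text
clock: 12.65
position: [0.6566, -0.0607, 0.0068]
tool_rot: [3.141, -0.001, 1.508]
force: [0.6, 5.5, 7.7]
grip_width: 0.0495
finger_force: 30.6
```

Request:
arm_command:
  commands:
    - [[-1, -18, 0], 0, 0.4]
    - [[-1, -18, 0], 0, 0.4]
    - [[-2, -18, 0], 0, 0.4]
    - [[-1, -18, 0], 0, 0.4]
    - [[-1, -18, 0], 0, 0.4]
    - [[-1, -18, 0], 0, 0.4]
    - [[-1, -18, 0], 0, 0.4]
    - [[-1, -18, 0], 0, 0.4]
    - [[-1, -14, 0], 0, 0.4]
    - [[-1, -8, 0], 0, 0.4]
    - [[0, -5, 0], 0, 0.4]
    - [[0, 0, 0], 0, 0.4]

```text
clock: 13.85
position: [0.6449, -0.2326, 0.0066]
tool_rot: [3.141, 0.0, 1.507]
force: [-0.2, 1.5, 4.6]
grip_width: 0.0494
finger_force: 30.2
```

Request:
arm_command:
  commands:
    - [[0, -2, 0], 0, 0.4]
    - [[0, -2, 0], 0, 0.4]
    - [[0, 0, 0], 0, 0.4]

```text
clock: 14.15
position: [0.645, -0.2358, 0.0066]
tool_rot: [3.141, -0.0, 1.507]
force: [0.3, 3.2, 5.8]
grip_width: 0.0491
finger_force: 30.2
```

Request:
arm_command:
  commands:
    - [[0, -2, 0], 0, 0.4]
    - [[0, -2, 0], 0, 0.4]
    - [[0, 0, 0], 0, 0.4]

```text
clock: 14.45
position: [0.645, -0.2396, 0.0065]
tool_rot: [3.141, -0.0, 1.508]
force: [0.6, 3.6, 6.0]
grip_width: 0.0489
finger_force: 30.1
```

Request:
arm_command:
  commands:
    - [[0, 0, 0], 0, -1]
    - [[0, 0, 0], 0, -1]
    - [[0, 0, 0], 0, -1]
    - [[0, 0, 25], 0, -1]
    - [[0, 0, 40], 0, -1]
    - [[0, 0, 40], 0, -1]
    - [[-15, 30, 0], 0, -1]
    - [[-25, 35, 0], 0, -1]
    - [[-25, 40, 0], 0, -1]
    - [[-25, 40, 0], 0, -1]
    - [[-25, 40, 0], 0, -1]
    - [[-25, 40, 0], 0, -1]
    - [[-25, 40, 0], 0, -1]
    - [[-25, 40, 0], 0, -1]
    - [[-20, 40, 0], 0, -1]
    - [[0, 0, 0], 0, -1]

```text
clock: 16.05
position: [0.4328, 0.1109, 0.1113]
tool_rot: [-3.14, -0.001, 1.515]
force: [-0.2, -1.3, -0.1]
grip_width: 0.0849
finger_force: 0.0
```

```bash
cat >> h.py <<'E'
def lane(p):
    ax=np.array([.065,.998]);d=np.array(p)-[.644,-.257];return (d@ax).round(3),(d@np.array([-.998,.065])).round(3)
E
python3 - <<'E'
from h import *
print(bot.observe()['position'],bot.observe()['tool_rot'][2])
f=look('top','t3.png');b=bushes(f);print(b,[lane(p) for p in b])
E
```

```text
[0.43275915 0.11090681 0.11130986] 1.5150869279116739
[[0.444, 0.344], [0.693, 0.344], [0.603, 0.281], [0.429, 0.01], [0.453, -0.081], [0.458, -0.188], [0.645, -0.213]] [(np.float64(0.587), np.float64(0.239)), (np.float64(0.603), np.float64(-0.01)), (np.float64(0.534), np.float64(0.076)), (np.float64(0.252), np.float64(0.232)), (np.float64(0.163), np.float64(0.202)), (np.float64(0.057), np.float64(0.19)), (np.float64(0.044), np.float64(0.002))]
```

Request:
arm_command:
  commands:
    - [[-10, 9, -30], 0, -1]
    - [[0, 0, -30], 0, -1]
    - [[0, 0, -25], 0, -1]
    - [[0, 0, -20], 0, -1]
    - [[0, 0, 0], 0, 0.4]
    - [[0, 0, 0], 0, 0.4]
    - [[0, 0, 0], 0, 0.4]
    - [[0, 0, 0], 0, 0.4]
    - [[0, 0, 0], 0, 0.4]
  newtons: 50

```text
clock: 17.0
position: [0.4259, 0.115, 0.0074]
tool_rot: [3.14, -0.001, 1.507]
force: [-3.0, -3.4, 11.6]
grip_width: 0.0486
finger_force: 52.7
```

Request:
arm_command:
  commands:
    - [[10, 0, 1], 0, 0.4]
    - [[19, 1, 0], 0, 0.4]
    - [[19, 1, 0], 0, 0.4]
    - [[19, 1, 0], 0, 0.4]
    - [[19, 1, 0], 0, 0.4]
    - [[19, 1, 0], 0, 0.4]
    - [[19, 1, 0], 0, 0.4]
    - [[19, 1, 0], 0, 0.4]
    - [[19, 1, 0], 0, 0.4]
    - [[19, 1, 0], 0, 0.4]
    - [[19, 1, 0], 0, 0.4]
    - [[19, 1, 0], 0, 0.4]
    - [[19, 1, 0], 0, 0.4]
    - [[3, 0, 0], 0, 0.4]
    - [[0, 0, 0], 0, 0.4]

```text
clock: 18.5
position: [0.6665, 0.1269, 0.0076]
tool_rot: [3.141, 0.0, 1.508]
force: [1.9, 0.9, 0.9]
grip_width: 0.0483
finger_force: 52.1
```

Request:
arm_command:
  commands:
    - [[1, -18, 0], 0, 0.4]
    - [[-1, -18, 0], 0, 0.4]
    - [[-1, -18, 0], 0, 0.4]
    - [[-1, -18, 0], 0, 0.4]
    - [[-1, -18, 0], 0, 0.4]
    - [[-2, -18, 0], 0, 0.4]
    - [[-1, -18, 0], 0, 0.4]
    - [[-1, -18, 0], 0, 0.4]
    - [[-1, -18, 0], 0, 0.4]
    - [[-1, -18, 0], 0, 0.4]
    - [[-2, -18, 0], 0, 0.4]
    - [[-1, -18, 0], 0, 0.4]
    - [[-1, -18, 0], 0, 0.4]
    - [[-1, -18, 0], 0, 0.4]
    - [[-1, -18, 0], 0, 0.4]
    - [[-1, -18, 0], 0, 0.4]
    - [[-1, -18, 0], 0, 0.4]
    - [[0, -6, 0], 0, 0.4]
    - [[0, 0, 0], 0, 0.4]

```text
clock: 20.4
position: [0.6484, -0.1872, 0.0075]
tool_rot: [-3.141, 0.0, 1.506]
force: [-1.2, 1.7, 5.9]
grip_width: 0.0486
finger_force: 51.4
```

Release, lift, and go over towards bushing 3 at (0.429, 0.010). I'll stop at y≈0.12 first so the camera can see.

Request:
arm_command:
  commands:
    - [[0, 0, 0], 0, -1]
    - [[0, 0, 0], 0, -1]
    - [[0, 0, 0], 0, -1]
    - [[0, 0, 25], 0, -1]
    - [[0, 0, 40], 0, -1]
    - [[0, 0, 40], 0, -1]
    - [[-15, 30, 0], 0, -1]
    - [[-25, 35, 0], 0, -1]
    - [[-30, 40, 0], 0, -1]
    - [[-30, 40, 0], 0, -1]
    - [[-30, 40, 0], 0, -1]
    - [[-30, 40, 0], 0, -1]
    - [[-30, 40, 0], 0, -1]
    - [[-20, 40, 0], 0, -1]
    - [[0, 20, 0], 0, -1]
    - [[0, 0, 0], 0, -1]

```text
clock: 22.0
position: [0.4387, 0.143, 0.1124]
tool_rot: [3.141, -0.001, 1.513]
force: [-0.3, 0.0, 0.0]
grip_width: 0.0855
finger_force: 0.0
```

Run:
```python
from h import *
print(bot.observe()['position'],bot.observe()['tool_rot'][2])
f=look('top','t4.png');b=bushes(f);print([(p,lane(p)) for p in b])
cv2.imwrite('pics/p7.png',cv2.resize(f['image'][120:250,240:445,::-1],None,fx=3.9,fy=3.9,interpolation=cv2.INTER_CUBIC))
```

```text
[0.43869901 0.14303689 0.1124418 ] 1.5125980510828498
[([0.696, 0.347], (np.float64(0.606), np.float64(-0.013))), ([0.445, 0.344], (np.float64(0.587), np.float64(0.238))), ([0.601, 0.279], (np.float64(0.532), np.float64(0.078))), ([0.427, 0.01], (np.float64(0.252), np.float64(0.234))), ([0.454, -0.081], (np.float64(0.163), np.float64(0.201))), ([0.649, -0.164], (np.float64(0.093), np.float64(0.001))), ([0.456, -0.186], (np.float64(0.059), np.float64(0.192))), ([0.644, -0.214], (np.float64(0.043), np.float64(0.003)))]
```

View pics/p7.png

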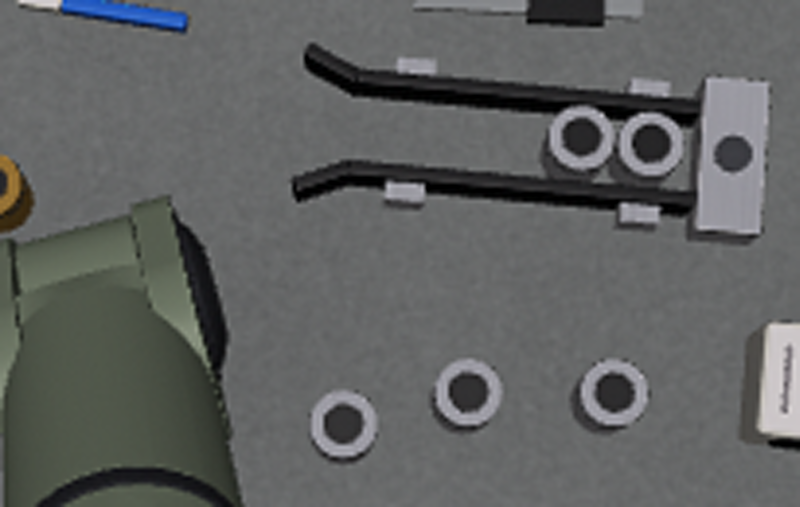

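The picture shows both bushings in the lane with about an 18 mm gap to the stop. They lie about 24 mm behind the reported tool y, so I'll check whether that offset was there before the lane.

Run:
```python
from h import *
f=look('side');u,v=map(int,proj(f,[.667,.12,.05]))
for x,y in[(205,159)]:
    print('bush in grip at',unproj(f,u-60+x/3.3,v-50+y/3.3,.065),'tool .6699 .1185')
print('check brass',unproj(f,u-60+114/3.3,v-50+109/3.3,.065),'should be .603,.281')
p=bot.observe()['position'];print(p,proj(f,p))
u,v=map(int,proj(f,p))
cv2.imwrite('pics/p8.png',cv2.resize(f['image'][v-60:v+30,u-50:u+50,::-1],None,fx=6,fy=6,interpolation=cv2.INTER_CUBIC));print(u-50,v-60)
```

```text
bush in grip at [0.66934066 0.11364279 0.065     ] tool .6699 .1185
check brass [0.60389044 0.27691999 0.065     ] should be .603,.281
[0.43923086 0.13984228 0.11232188] (np.float64(297.6880094052807), np.float64(175.55256671623624))
247 115
```

View pics/p8.png

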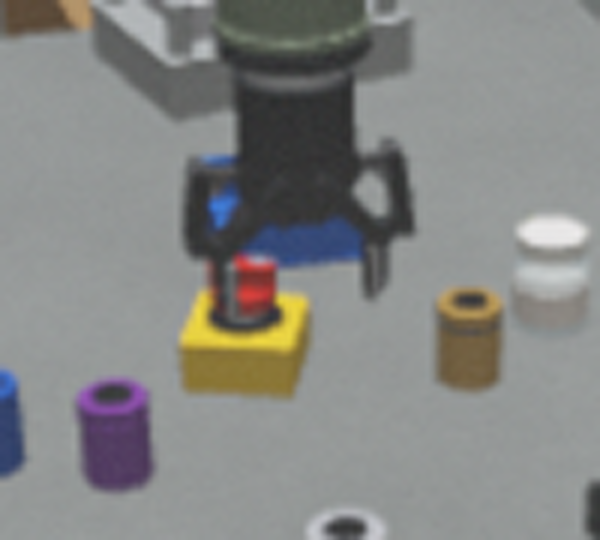

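The bushing was centred in the grip before the lane, so it only lagged during the y-drag: the high pinch acts like a hinge and the bottom trails. I'll keep bringing them in this way with loose spacing, then close them all up with one low push from behind.

Request:
arm_command:
  commands:
    - [[-2, -25, 0], 0, -1]
    - [[-3, -35, 0], 0, -1]
    - [[-3, -35, 0], 0, -1]
    - [[-3, -35, 0], 0, -1]
    - [[0, 0, 0], 0, -1]
    - [[0, 0, -30], 0, -1]
    - [[0, 0, -30], 0, -1]
    - [[0, 0, -25], 0, -1]
    - [[0, 0, -20], 0, -1]
    - [[0, 0, 0], 0, 0.4]
    - [[0, 0, 0], 0, 0.4]
    - [[0, 0, 0], 0, 0.4]
    - [[0, 0, 0], 0, 0.4]
    - [[0, 0, 0], 0, 0.4]
  newtons: 50

```text
clock: 23.5
position: [0.4289, 0.0099, 0.0083]
tool_rot: [3.14, -0.0, 1.508]
force: [-0.4, -2.0, 11.6]
grip_width: 0.0487
finger_force: 53.4
```

Request:
arm_command:
  commands:
    - [[8, 4, 1], 0, 0.4]
    - [[18, 9, 0], 0, 0.4]
    - [[18, 9, 0], 0, 0.4]
    - [[18, 9, 0], 0, 0.4]
    - [[18, 9, 0], 0, 0.4]
    - [[18, 9, 0], 0, 0.4]
    - [[18, 9, 0], 0, 0.4]
    - [[18, 9, 0], 0, 0.4]
    - [[18, 9, 0], 0, 0.4]
    - [[18, 9, 0], 0, 0.4]
    - [[18, 9, 0], 0, 0.4]
    - [[18, 9, 0], 0, 0.4]
    - [[18, 9, 0], 0, 0.4]
    - [[18, 9, 0], 0, 0.4]
    - [[0, 0, 0], 0, 0.4]

```text
clock: 25.0
position: [0.6719, 0.1331, 0.0085]
tool_rot: [3.14, -0.001, 1.509]
force: [-1.6, 0.5, -2.8]
grip_width: 0.0485
finger_force: 52.5
```

Request:
arm_command:
  commands:
    - [[-1, -15, 0], 0, 0.4]
    - [[-2, -15, 0], 0, 0.4]
    - [[-1, -15, 0], 0, 0.4]
    - [[-1, -15, 0], 0, 0.4]
    - [[-1, -15, 0], 0, 0.4]
    - [[-1, -15, 0], 0, 0.4]
    - [[-1, -15, 0], 0, 0.4]
    - [[-1, -15, 0], 0, 0.4]
    - [[-1, -15, 0], 0, 0.4]
    - [[-1, -15, 0], 0, 0.4]
    - [[-1, -15, 0], 0, 0.4]
    - [[-1, -15, 0], 0, 0.4]
    - [[-1, -15, 0], 0, 0.4]
    - [[-1, -15, 0], 0, 0.4]
    - [[-1, -15, 0], 0, 0.4]
    - [[-1, -15, 0], 0, 0.4]
    - [[-1, -15, 0], 0, 0.4]
    - [[0, 0, 0], 0, 0.4]

```text
clock: 26.8
position: [0.6518, -0.128, 0.0089]
tool_rot: [3.141, 0.002, 1.505]
force: [-0.3, -3.9, 6.9]
grip_width: 0.0483
finger_force: 58.7
```

Release; return to beyond bushing 4 (about 0.454, -0.081), stopping short of it for a look.

Request:
arm_command:
  commands:
    - [[0, 0, 0], 0, -1]
    - [[0, 0, 0], 0, -1]
    - [[0, 0, 0], 0, -1]
    - [[0, 0, 25], 0, -1]
    - [[0, 0, 40], 0, -1]
    - [[0, 0, 40], 0, -1]
    - [[-15, 30, 0], 0, -1]
    - [[-25, 30, 0], 0, -1]
    - [[-30, 30, 0], 0, -1]
    - [[-30, 30, 0], 0, -1]
    - [[-30, 30, 0], 0, -1]
    - [[-30, 30, 0], 0, -1]
    - [[-30, 20, 0], 0, -1]
    - [[-8, 20, 0], 0, -1]
    - [[0, 10, 0], 0, -1]
    - [[0, 0, 0], 0, -1]

```text
clock: 28.4
position: [0.4546, 0.1073, 0.1134]
tool_rot: [3.141, -0.0, 1.51]
force: [-0.6, 1.2, 0.0]
grip_width: 0.0852
finger_force: 0.0
```

Run:
```python
from h import *
print(bot.observe()['position'],bot.observe()['tool_rot'][2])
f=look('top','t5.png');b=bushes(f);print([(p,[float(q) for q in lane(p)]) for p in b])
```

```text
[0.45458087 0.10725894 0.11340659] 1.5099774805959725
[([0.692, 0.345], [0.604, -0.009]), ([0.444, 0.344], [0.587, 0.239]), ([0.603, 0.281], [0.534, 0.076]), ([0.454, -0.081], [0.163, 0.201]), ([0.652, -0.103], [0.154, 0.002]), ([0.647, -0.173], [0.084, 0.002]), ([0.644, -0.222], [0.035, 0.002]), ([0.672, -0.279], [-0.02, -0.029])]
```

Run:
```python
from h import *
f=look('top');print([p for p in bushes(f)])
cv2.imwrite('pics/p9.png',cv2.resize(f['image'][120:250,300:505,::-1],None,fx=3.9,fy=3.9,interpolation=cv2.INTER_CUBIC))
```

```text
[[0.696, 0.347], [0.444, 0.344], [0.601, 0.28], [0.454, -0.081], [0.652, -0.103], [0.647, -0.171], [0.456, -0.188], [0.644, -0.223]]
```

View pics/p9.png

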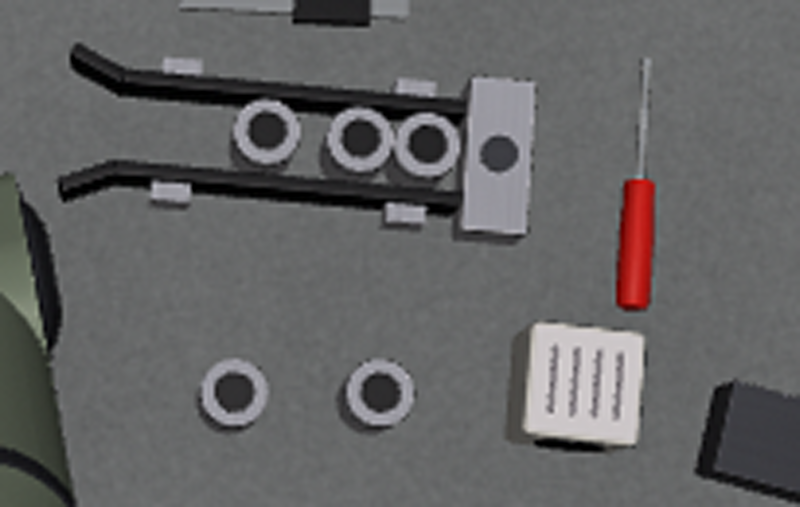

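All three stand in the lane, at lane x of about 0.034, 0.085 and 0.154. Bushings 4 and 5 haven't moved. Next is bushing 4.

Request:
arm_command:
  commands:
    - [[0, -25, 0], 0, -1]
    - [[0, -35, 0], 0, -1]
    - [[0, -35, 0], 0, -1]
    - [[0, -35, 0], 0, -1]
    - [[0, -35, 0], 0, -1]
    - [[0, -23, 0], 0, -1]
    - [[0, 0, 0], 0, -1]
    - [[0, 0, -30], 0, -1]
    - [[0, 0, -30], 0, -1]
    - [[0, 0, -25], 0, -1]
    - [[0, 0, -20], 0, -1]
    - [[0, 0, 0], 0, 0.4]
    - [[0, 0, 0], 0, 0.4]
    - [[0, 0, 0], 0, 0.4]
    - [[0, 0, 0], 0, 0.4]
    - [[0, 0, 0], 0, 0.4]
  newtons: 50

```text
clock: 30.1
position: [0.4547, -0.0821, 0.0094]
tool_rot: [3.14, 0.0, 1.508]
force: [-1.9, -1.4, 9.4]
grip_width: 0.0483
finger_force: 52.0
```

Request:
arm_command:
  commands:
    - [[8, 10, 1], 0, 0.4]
    - [[8, 16, 0], 0, 0.4]
    - [[8, 16, 0], 0, 0.4]
    - [[8, 16, 0], 0, 0.4]
    - [[8, 16, 0], 0, 0.4]
    - [[8, 16, 0], 0, 0.4]
    - [[8, 16, 0], 0, 0.4]
    - [[8, 16, 0], 0, 0.4]
    - [[6, 16, 0], 0, 0.4]
    - [[6, 16, 0], 0, 0.4]
    - [[6, 16, 0], 0, 0.4]
    - [[0, 0, 0], 0, 0.4]

```text
clock: 31.3
position: [0.5375, 0.0916, 0.0097]
tool_rot: [3.14, -0.002, 1.511]
force: [0.2, 5.8, 2.4]
grip_width: 0.0487
finger_force: 52.8
```

Request:
arm_command:
  commands:
    - [[14, 6, 0], 0, 0.4]
    - [[14, 6, 0], 0, 0.4]
    - [[14, 6, 0], 0, 0.4]
    - [[14, 6, 0], 0, 0.4]
    - [[14, 6, 0], 0, 0.4]
    - [[14, 6, 0], 0, 0.4]
    - [[14, 6, 0], 0, 0.4]
    - [[14, 6, 0], 0, 0.4]
    - [[14, 6, 0], 0, 0.4]
    - [[8, 6, 0], 0, 0.4]
    - [[0, 0, 0], 0, 0.4]

```text
clock: 32.4
position: [0.6714, 0.1493, 0.0096]
tool_rot: [3.14, -0.001, 1.508]
force: [1.9, 1.3, 3.0]
grip_width: 0.0487
finger_force: 52.8
```

Request:
arm_command:
  commands:
    - [[-1, -15, 0], 0, 0.4]
    - [[-1, -15, 0], 0, 0.4]
    - [[-1, -15, 0], 0, 0.4]
    - [[-1, -15, 0], 0, 0.4]
    - [[-1, -15, 0], 0, 0.4]
    - [[-1, -15, 0], 0, 0.4]
    - [[-1, -15, 0], 0, 0.4]
    - [[-1, -15, 0], 0, 0.4]
    - [[-1, -15, 0], 0, 0.4]
    - [[-1, -15, 0], 0, 0.4]
    - [[-1, -15, 0], 0, 0.4]
    - [[-1, -15, 0], 0, 0.4]
    - [[-1, -15, 0], 0, 0.4]
    - [[-1, -15, 0], 0, 0.4]
    - [[-1, -13, 0], 0, 0.4]
    - [[0, 0, 0], 0, 0.4]

```text
clock: 34.0
position: [0.6548, -0.0779, 0.0099]
tool_rot: [3.141, 0.001, 1.505]
force: [0.8, -3.1, 4.6]
grip_width: 0.0486
finger_force: 58.3
```

Request:
arm_command:
  commands:
    - [[0, 0, 0], 0, -1]
    - [[0, 0, 0], 0, -1]
    - [[0, 0, 0], 0, -1]
    - [[0, 0, 25], 0, -1]
    - [[0, 0, 40], 0, -1]
    - [[0, 0, 40], 0, -1]
    - [[-15, 20, 0], 0, -1]
    - [[-25, 20, 0], 0, -1]
    - [[-30, 20, 0], 0, -1]
    - [[-30, 20, 0], 0, -1]
    - [[-30, 20, 0], 0, -1]
    - [[-30, 20, 0], 0, -1]
    - [[-30, 20, 0], 0, -1]
    - [[-8, 20, 0], 0, -1]
    - [[0, 20, 0], 0, -1]
    - [[0, 0, 0], 0, -1]

```text
clock: 35.6
position: [0.4568, 0.1078, 0.1144]
tool_rot: [3.141, -0.001, 1.512]
force: [0.8, -0.6, -0.1]
grip_width: 0.0853
finger_force: 0.0
```

Run:
```python
from h import *
print(bot.observe()['position'],bot.observe()['tool_rot'][2])
f=look('top','t6.png');b=bushes(f);print([(p,[float(q) for q in lane(p)]) for p in b])
```

```text
[0.45683832 0.10782934 0.11437907] 1.5116440232387938
[([0.692, 0.345], [0.604, -0.009]), ([0.445, 0.344], [0.587, 0.238]), ([0.654, -0.055], [0.202, 0.003]), ([0.65, -0.109], [0.148, 0.004]), ([0.647, -0.174], [0.083, 0.002]), ([0.456, -0.187], [0.058, 0.192]), ([0.643, -0.225], [0.032, 0.003])]
```

Bushing 5 at (0.456, -0.187): shift y by -295.

Request:
arm_command:
  commands:
    - [[0, -25, 0], 0, -1]
    - [[0, -35, 0], 0, -1]
    - [[0, -35, 0], 0, -1]
    - [[0, -40, 0], 0, -1]
    - [[0, -40, 0], 0, -1]
    - [[0, -40, 0], 0, -1]
    - [[0, -40, 0], 0, -1]
    - [[0, -40, 0], 0, -1]
    - [[0, 0, 0], 0, -1]
    - [[0, 0, 0], 0, -1]

```text
clock: 36.65
position: [0.4564, -0.1914, 0.1141]
tool_rot: [-3.141, 0.0, 1.505]
force: [-1.0, -0.3, -1.0]
grip_width: 0.0857
finger_force: 0.0
```

Request:
arm_command:
  commands:
    - [[0, 0, -30], 0, -1]
    - [[0, 0, -30], 0, -1]
    - [[0, 0, -25], 0, -1]
    - [[0, 0, -21], 0, -1]
    - [[0, 0, 0], 0, 0.4]
    - [[0, 0, 0], 0, 0.4]
    - [[0, 0, 0], 0, 0.4]
    - [[0, 0, 0], 0, 0.4]
    - [[0, 0, 0], 0, 0.4]
  newtons: 50

```text
clock: 37.55
position: [0.4576, -0.1899, 0.0095]
tool_rot: [3.14, 0.0, 1.508]
force: [-1.7, 1.0, 9.8]
grip_width: 0.0484
finger_force: 51.9
```

Request:
arm_command:
  commands:
    - [[5, 10, 1], 0, 0.4]
    - [[5, 16, 0], 0, 0.4]
    - [[5, 16, 0], 0, 0.4]
    - [[5, 16, 0], 0, 0.4]
    - [[5, 16, 0], 0, 0.4]
    - [[5, 16, 0], 0, 0.4]
    - [[4, 16, 0], 0, 0.4]
    - [[4, 16, 0], 0, 0.4]
    - [[4, 16, 0], 0, 0.4]
    - [[4, 16, 0], 0, 0.4]
    - [[4, 16, 0], 0, 0.4]
    - [[4, 16, 0], 0, 0.4]
    - [[4, 16, 0], 0, 0.4]
    - [[4, 16, 0], 0, 0.4]
    - [[4, 16, 0], 0, 0.4]
    - [[4, 16, 0], 0, 0.4]
    - [[3, 16, 0], 0, 0.4]
    - [[3, 16, 0], 0, 0.4]
    - [[0, 0, 0], 0, 0.4]

```text
clock: 39.45
position: [0.5338, 0.0959, 0.0098]
tool_rot: [3.14, -0.002, 1.511]
force: [-1.0, 8.9, 12.7]
grip_width: 0.0486
finger_force: 53.5
```

Request:
arm_command:
  commands:
    - [[14, 6, 0], 0, 0.4]
    - [[14, 6, 0], 0, 0.4]
    - [[14, 6, 0], 0, 0.4]
    - [[14, 6, 0], 0, 0.4]
    - [[14, 6, 0], 0, 0.4]
    - [[14, 6, 0], 0, 0.4]
    - [[14, 6, 0], 0, 0.4]
    - [[14, 6, 0], 0, 0.4]
    - [[14, 6, 0], 0, 0.4]
    - [[13, 6, 0], 0, 0.4]
    - [[0, 0, 0], 0, 0.4]

```text
clock: 40.55
position: [0.6736, 0.1535, 0.0097]
tool_rot: [3.14, -0.001, 1.509]
force: [1.4, 2.8, 2.8]
grip_width: 0.0484
finger_force: 52.9
```

Request:
arm_command:
  commands:
    - [[-3, -14, 0], 0, 0.4]
    - [[-1, -14, 0], 0, 0.4]
    - [[-1, -14, 0], 0, 0.4]
    - [[-1, -14, 0], 0, 0.4]
    - [[-1, -14, 0], 0, 0.4]
    - [[-1, -14, 0], 0, 0.4]
    - [[-1, -14, 0], 0, 0.4]
    - [[-1, -14, 0], 0, 0.4]
    - [[-1, -14, 0], 0, 0.4]
    - [[-1, -14, 0], 0, 0.4]
    - [[-1, -14, 0], 0, 0.4]
    - [[-1, -14, 0], 0, 0.4]
    - [[0, 0, 0], 0, 0.4]

```text
clock: 41.85
position: [0.6579, -0.0192, 0.0099]
tool_rot: [3.141, 0.001, 1.505]
force: [0.1, -1.7, 6.8]
grip_width: 0.0482
finger_force: 57.9
```

Request:
arm_command:
  commands:
    - [[0, 0, 0], 0, -1]
    - [[0, 0, 0], 0, -1]
    - [[0, 0, 0], 0, -1]
    - [[0, 0, 25], 0, -1]
    - [[0, 0, 40], 0, 1]
    - [[0, 0, 30], 0, 1]
    - [[-15, 30, 0], 0, 1]
    - [[-35, 30, 0], 0, 1]
    - [[-35, 30, 0], 0, 1]
    - [[-35, 30, 0], 0, 1]
    - [[-20, 30, 0], 0, 1]
    - [[0, 30, 0], 0, 1]
    - [[0, 0, 0], 0, 1]

```text
clock: 43.15
position: [0.5172, 0.1688, 0.1043]
tool_rot: [-3.141, -0.002, 1.514]
force: [0.2, 0.0, 0.1]
grip_width: 0.0
finger_force: 0.0
```

Run:
```python
from h import *
print(bot.observe()['position'],bot.observe()['tool_rot'][2])
f=look('top','t7.png');b=bushes(f);print([(p,[float(q) for q in lane(p)]) for p in b])
```

```text
[0.51720914 0.16878647 0.10425665] 1.513675177867377
[([0.693, 0.347], [0.606, -0.01]), ([0.444, 0.344], [0.587, 0.239]), ([0.658, 0.006], [0.263, 0.003]), ([0.653, -0.062], [0.195, 0.004]), ([0.651, -0.113], [0.144, 0.002]), ([0.647, -0.175], [0.082, 0.002]), ([0.645, -0.224], [0.033, 0.001])]
```

All five are in the lane (x 0.033, 0.082, 0.144, 0.195 and 0.263). Now to push from behind with shut fingers held low.

Request:
arm_command:
  commands:
    - [[25, -14, 0], 0, 1]
    - [[25, -14, 0], 0, 1]
    - [[25, -14, 0], 0, 1]
    - [[25, -14, 0], 0, 1]
    - [[25, -14, 0], 0, 1]
    - [[24, -14, 0], 0, 1]
    - [[0, 0, -30], 0, 1]
    - [[0, 0, -30], 0, 1]
    - [[0, 0, -30], 0, 1]
    - [[0, 0, -15], 0, 1]
    - [[0, 0, -8], 0, 1]
    - [[0, 0, 0], 0, 1]

```text
clock: 44.4
position: [0.667, 0.0796, -0.009]
tool_rot: [-3.141, 0.0, 1.507]
force: [0.1, -0.2, 1.2]
grip_width: 0.0001
finger_force: 0.0
```

Request:
arm_command:
  commands:
    - [[-1, -10, 0], 0, 1]
    - [[0, -10, 0], 0, 1]
    - [[-1, -10, 0], 0, 1]
    - [[-1, -8, 0], 0, 1]
    - [[0, -8, 0], 0, 1]
    - [[-1, -8, 0], 0, 1]
    - [[0, -6, 0], 0, 1]
    - [[0, -6, 0], 0, 1]
    - [[0, 0, 0], 0, 1]

```text
clock: 45.3
position: [0.6631, 0.0133, -0.0087]
tool_rot: [-3.142, 0.0, 1.507]
force: [-0.2, 0.7, -0.6]
grip_width: -0.0003
finger_force: 0.0
```

Request:
arm_command:
  commands:
    - [[0, -4, 0], 0, 1]
    - [[0, -4, 0], 0, 1]
    - [[0, -2, 0], 0, 1]
    - [[0, 0, 0], 0, 1]

```text
clock: 45.7
position: [0.6632, 0.0059, -0.0088]
tool_rot: [-3.141, -0.002, 1.509]
force: [1.0, 10.0, -0.0]
grip_width: 0.0004
finger_force: 0.1
```

Request:
arm_command:
  commands:
    - [[0, -2, 0], 0, 1]
    - [[0, -2, 0], 0, 1]
    - [[0, 0, 0], 0, 1]

```text
clock: 46.0
position: [0.6637, 0.0055, -0.0087]
tool_rot: [3.141, -0.005, 1.511]
force: [1.6, 23.8, 1.4]
grip_width: -0.0
finger_force: 3.0
```

The push stalls at 24 N, so they are closed up. Back off and check.

Request:
arm_command:
  commands:
    - [[0, 5, 0], 0, 1]
    - [[0, 20, 0], 0, 1]
    - [[0, 30, 0], 0, 1]
    - [[0, 20, 30], 0, 1]
    - [[0, 0, 40], 0, 1]
    - [[0, 0, 50], 0, 1]
    - [[-30, 25, 10], 0, -1]
    - [[-40, 30, 0], 0.14, -1]
    - [[-40, 30, 0], 0.14, -1]
    - [[-40, 30, 0], 0.14, -1]
    - [[-35, 30, 0], 0.14, -1]
    - [[-25, 30, 0], 0.14, -1]
    - [[-10, 30, 0], 0.14, -1]
    - [[0, 20, 0], 0.14, -1]
    - [[0, 10, 0], 0.15, -1]
    - [[0, 0, 0], 0, -1]

```text
clock: 47.6
position: [0.443, 0.3111, 0.1212]
tool_rot: [3.141, -0.0, 2.642]
force: [0.0, -0.3, 0.2]
grip_width: 0.0854
finger_force: 0.0
```

Run:
```python
from h import *
print(bot.observe()['position'],bot.observe()['tool_rot'][2],bot.observe()['qpos'].round(2))
f=look('top','t8.png');b=bushes(f);print([(p,[float(q) for q in lane(p)]) for p in b])
cv2.imwrite('pics/p10.png',cv2.resize(f['image'][115:245,190:445,::-1],None,fx=3.1,fy=3.1,interpolation=cv2.INTER_CUBIC))
```

```text
[0.44301053 0.31105653 0.1211967 ] 2.6421932928353025 [-0.75  0.49  0.04  1.9  -0.03  0.76  0.38]
[([0.694, 0.346], [0.605, -0.011]), ([0.658, -0.032], [0.225, 0.001]), ([0.656, -0.08], [0.177, -0.0]), ([0.65, -0.131], [0.126, 0.002]), ([0.646, -0.18], [0.077, 0.003]), ([0.644, -0.231], [0.026, 0.002])]
```

View pics/p10.png

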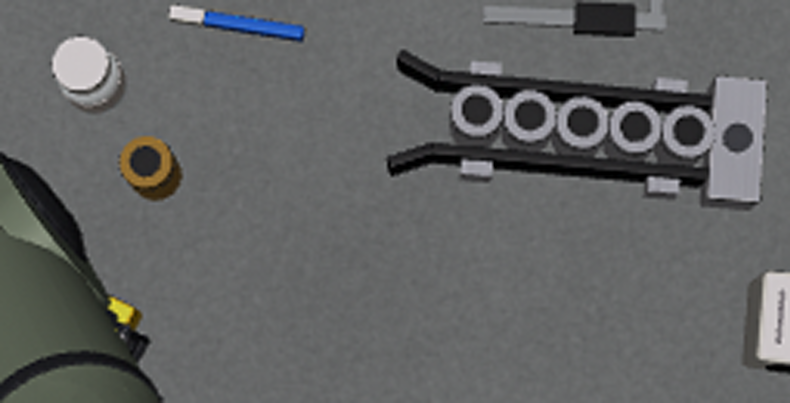

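The picture confirms five bushings in single file, closed up against the stop (lane x 0.026 to 0.225). Now to grip the rib.

Request:
arm_command:
  commands:
    - [[1, 15, 0], 0, -1]
    - [[0, 14, 0], 0, -1]
    - [[0, 0, 0], 0, -1]
    - [[0, 0, -20], 0, -1]
    - [[0, 0, -20], 0, -1]
    - [[0, 0, -20], 0, -1]
    - [[0, 0, -12], 0, -1]
    - [[0, 0, -7], 0, -1]
    - [[0, 0, 0], 0, 1]
    - [[0, 0, 0], 0, 1]
    - [[0, 0, 0], 0, 1]
    - [[0, 0, 0], 0, 1]
    - [[0, 0, 0], 0, 1]
    - [[0, 0, 0], 0, 1]
  newtons: 40

```text
clock: 49.05
position: [0.446, 0.3416, 0.0435]
tool_rot: [3.136, 0.001, 2.638]
force: [7.6, 9.7, 2.4]
grip_width: 0.014
finger_force: 42.5
```

Rib gripped (14 mm). Turn clockwise.

Request:
arm_command:
  commands:
    - [[0, 0, 0], -0.1, 1]
    - [[0, 0, 0], -0.1, 1]
    - [[0, 0, 0], -0.1, 1]
    - [[0, 0, 0], -0.1, 1]
    - [[0, 0, 0], -0.1, 1]
    - [[0, 0, 0], -0.1, 1]
    - [[0, 0, 0], -0.1, 1]
    - [[0, 0, 0], -0.1, 1]
    - [[0, 0, 0], -0.1, 1]
    - [[0, 0, 0], -0.1, 1]
    - [[0, 0, 0], 0, 1]

```text
clock: 50.15
position: [0.445, 0.3414, 0.0432]
tool_rot: [3.139, -0.003, 1.635]
force: [3.4, 10.0, 2.2]
grip_width: 0.0138
finger_force: 42.3
```

```bash
python3 -c "
from h import *
o=bot.observe();print(o['tool_rot'],o['moment'],o['force'])"
```

```text
[ 3.13899062e+00 -3.11678812e-03  1.63493809e+00] [ 2.17125566 -0.32309039 -0.00557933] [ 3.38941014 10.01074494  2.24562845]
```

Request:
arm_command:
  commands:
    - [[0, 0, 0], -0.06, 1]
    - [[0, 0, 0], -0.06, 1]
    - [[0, 0, 0], -0.06, 1]
    - [[0, 0, 0], 0, 1]
    - [[0, 0, 0], 0, 1]

```text
clock: 50.65
position: [0.4449, 0.3414, 0.0432]
tool_rot: [3.14, -0.004, 1.459]
force: [2.0, 9.4, 2.4]
grip_width: 0.0138
finger_force: 42.4
```

```bash
python3 -c "
from h import *
o=bot.observe();print(o['tool_rot'],o['moment'],o['force'])"
```

```text
[ 3.13981947 -0.00368777  1.45862989] [ 2.16046247 -0.28178211 -0.07775499] [2.04793399 9.38297322 2.4168146 ]
```

Request:
arm_command:
  commands:
    - [[0, 0, 0], -0.05, 1]
    - [[0, 0, 0], -0.05, 1]
    - [[0, 0, 0], -0.05, 1]
    - [[0, 0, 0], 0, 1]
    - [[0, 0, 0], 0, 1]
    - [[0, 0, 0], 0, 1]

```text
clock: 51.25
position: [0.445, 0.3412, 0.0432]
tool_rot: [3.14, -0.003, 1.31]
force: [3.5, 7.7, 2.1]
grip_width: 0.0141
finger_force: 57.8
```

```bash
python3 -c "
from h import *
o=bot.observe();print(o['tool_rot'],o['moment'],o['force'],o['grip_width'])"
```

```text
[ 3.14012401 -0.00348348  1.31018442] [ 1.82214023 -0.55885688  1.17140539] [3.4811491  7.68003632 2.08223556] 0.014062349847453845
```

The moment jumps to 1.2 N·m, so the head is at its end stop. Let go and lift.

Request:
arm_command:
  commands:
    - [[0, 0, 0], 0.03, 1]
    - [[0, 0, 0], 0, -1]
    - [[0, 0, 0], 0, -1]
    - [[0, 0, 0], 0, -1]
    - [[0, 0, 0], 0, -1]
    - [[0, 0, 20], 0, -1]
    - [[0, 0, 40], 0, -1]
    - [[0, 0, 40], 0, -1]
    - [[-15, 35, 20], 0, -1]
    - [[-30, 40, 10], 0, -1]
    - [[-30, 45, 0], 0, -1]
    - [[-30, 45, 0], 0, -1]
    - [[-20, 30, 0], 0, -1]
    - [[0, 0, 0], 0, -1]
    - [[0, 0, 0], 0, -1]
    - [[0, 0, 0], 0, -1]

```text
clock: 52.85
position: [0.3251, 0.5254, 0.1721]
tool_rot: [3.141, 0.0, 1.336]
force: [0.1, 0.2, 0.3]
grip_width: 0.0854
finger_force: 0.0
```

Run:
```python
from h import *
print(bot.observe()['position'])
f=look('top','t9.png');b=bushes(f);print([(p,[float(q) for q in lane(p)]) for p in b])
a=f['image'].astype(int);c=a[198:245,190:240]
d=c-np.array(cv2.imread('pics/top1.png')[198:245,190:240,::-1].astype(int))
w=(c.min(2)>150);y,x=np.nonzero(w);print('white px',x+190,y+198)
if len(x):
    m=unproj(f,x.mean()+190,y.mean()+198,.092)[:2]-[.444,.34];print('mark yaw',np.arctan2(m[1],m[0]))
```

```text
[0.32513539 0.52542563 0.17212182]
[([0.696, 0.347], [0.606, -0.013]), ([0.446, 0.344], [0.587, 0.237]), ([0.657, -0.03], [0.227, 0.002]), ([0.655, -0.081], [0.176, 0.0]), ([0.65, -0.131], [0.126, 0.002]), ([0.647, -0.18], [0.077, 0.002]), ([0.645, -0.23], [0.027, 0.001])]
white px [212 213 214 214 215 216 217 218] [219 219 219 220 220 220 220 220]
mark yaw -1.7782662607013502
```

```bash
python3 -c "
from workcell import ticket
print(ticket.job_done())"
```

```text
the job is handed in; nothing more can be done
None
```

I handed the job in at about 53 s. The stop button was pressed fully down, all five silver bushings stand closed up against the stop block in the lane, and the red head is turned clockwise to its end stop and let go. The judge's verdict was not shown.

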